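# Hang the coin basket on the sorter and hold it pressed for fastening

### The arm

A 6-joint arm with a two-finger parallel gripper is mounted at the origin on the work surface. World frame = base frame: x ahead of the robot, y to its left, z up, the work surface at z = 0. Lengths are in m, angles in rad, forces in N, time in s.
With the tool pointing down it reaches from about 0.275 to 0.825 m from the base axis. Payload 5.2 kg.
Tool frame: the origin (TCP) lies where the fingers leave the gripper's body, on its centre line; the fingertips stand 84 mm ahead of it and the grasp point (between the pads) lies 65 mm ahead of it; z points along the fingers, y is the line along which they close (so a half turn about z gives the same grasp; the last joint's range is limited). The gripper opens to 93 mm and grips with 3 to 60 N. Pads are 15 mm wide; open, the fingers measure 128 mm over their backs; the gripper's body (75 mm by 188 mm) begins 65 mm behind the grasp point.
Start: joints at [-1.428, 0.259, 1.535, -0, 1.348, -0.203], TCP at [0.186, -0.517, 0.303] pointing down, gripper open.
Joint ranges: [-3.14, 3.14], [-0.91, 2.08], [0.19, 2.58], [-1.22, 4.36], [0.22, 2.71], [-3.12, 3.12]. Speed limits (rad/s): [2.57, 2.57, 3.14, 3.14, 3.14, 3.14].

### API

Orientations are given as a unit quaternion [w, x, y, z].
In Python, from station import env, cams, sign_off gives the robot as it stands.
- The arm moves only by the shell command python3 -m creep 'ROWS'. ROWS is JSON, a list of rows, each a list of 5 numbers: the finger opening in mm, from 0 to 93, then the shift along the world's x, y, z in mm, then the turn about the world's z in degrees. In form: [[gripper, dx, dy, dz, twist], ...]. A call has 1 to 5 rows; each row is the pose to reach, as a shift and turn from the pose commanded when the call began; what a row does not reach only later rows make up. A row lasts 1/10 s, in which the tool goes at most 50 mm and 8.59 degrees, less where a joint would pass 70% of its speed; a pose out of reach is approached as far as the arm can. A call with a gripper value outside its range is refused whole. The fingers move at their own pace and stop on an object; the grip force is fixed at half the most. Time passes only in rows, so rows that repeat a pose let the fingers close. It gives the time, the measured TCP pose, the force, the opening and the grip force at its end, in the units of the state.
- env.get_obs(): the state, without advancing time (a new reading comes with each control period).
- cams.read_camera(name): name is "scene" or "top"; returns the picture (480x640x3 uint8, red, green, blue); there is no depth.
- cams.camera_params(name): a dict with "vertical_fov" (degrees; the focal length in pixels is half the picture's height over the tangent of half this angle, whatever the lens; pixels are square), "cx", "cy" (the principal point, pixels), "k1" (the pictures are not rectified: a ray, as slopes to the right and down, at radius r is drawn at 1 + k1 r^2 times it, then the intrinsics apply), "extrinsics" (4x4, takes a point from world to camera coordinates). Camera axes: x right, y up, looking along -z (the intrinsics and any distortion apply to the point x, -y, -z); pixel columns grow to the right and rows downward; lengths in m; the calibration is good to about 2 mm. A picture is of the moment at which its call begins. camera_params takes no time and is no camera call.
- sign_off(): hands the job in; it is judged then, once.
Trained networks look in the newest picture that a camera, given by its name, has taken for a name from the list of things; names that differ only in an ending like _2 or _b are one class to them, and where a whole thing is asked for, a point or a joint stands for the part that bears it (a point fixed in the world has none). Each returns a list of dicts, best first, with "confidence" (0 to 1); they miss things now and then, are a little off and sometimes report something else, mostly with a low value. They report only what shows in the picture. A call takes as long as a camera call. They do not tell look-alikes from the thing itself.
- cams.cut_out(camera, target): "mask" (480x640 bool, what is visible of it) and "xy" ([column, row] in pixels, amid what is visible of it).
- cams.pinpoint(camera, target): "xy" ([column, row] in pixels: a listed point, or the origin of a listed thing).
The state is a dict: "time": time; "q": joint angles; "qvel": joint speeds; "effort": joint torques, N m; "position": TCP position; "ee_rot": TCP orientation; "force": force on the tool from outside, world axes, zero at the start; "torque": the same for the moment, N m; "finger_gap": finger opening in m; "grip_force": force on a finger pad.
Only numpy, scipy, OpenCV 4.12 (cv2) and the standard library are available. Lean on these libraries where they do the work, as an engineer would, in place of code of your own. Each camera call takes 0.05 s, during which the arm holds its last target. There are 200 camera calls.

### The job

Hang the coin basket by its steel handle bar on the two hooks at the front of the coin sorter and let go of it, then push it straight back against the sorter's sprung backplate until the pointer on top of the sorter stands between the two raised ridges, and keep it there, hanging upright and square, so that a colleague can put the screws in: finish while still holding this steady push. Push gently, never driving the backplate to its end stop, and do not knock over or shift the other things on the table.

Things in the scene. Friction and masses are not known exactly. Their poses are not given: they have to be found in the camera images.
- basket: the coin basket: open grey plastic box, 120 mm (its x) x 160 mm (its y), 80 mm high, walls 4 mm, about 0.35 kg. Stiff upright steel bail on its y ends: legs 8 mm thick at y = +-84 mm, between their tops a round bar 10 mm thick along y, 155 mm above the underside. Same fore and aft. Starts on the table left or right of the sorter. Origin: centre of its underside, z up
- bar (a point): middle of the basket's handle bar, 155 mm above the basket's underside and 75 mm above its rim; take the bar here from above, fingers closing along the basket's x
- sorter: the coin sorter, fixed: light grey cabinet 320 mm wide, 170 mm deep, 200 mm high, steel hopper bowl on top; carries the hooks and the backplate. Origin: on the table under the middle of its front face; x points into the cabinet, away from the robot, so its front looks along -x; y to the left, z up
- hooks: two hooks on the sorter (same origin and axes): level rods 8 mm thick at y = +-56 mm, tops at z = 190 mm, reaching to x = -151 mm, ends turned up to z = 210 mm at x = -158. The bar lies across both (bar centre z = 195 mm, basket underside 40) and can slide; fingers fit between. Bring it in along +x, bar over the tips, box under the rods. Bar at x = -122 mm clears the plate by 12 mm
- plate_face (a point): centre of the front face of the sprung backplate, an aluminium plate 250 mm wide, 75 mm high, upright, parallel to the sorter's front. At rest it is 50 mm before the sorter's front face (sorter x = -50 mm), 85 mm above the table. The basket's back wall presses on it
- plate (a joint): how far the backplate is pushed in along the sorter's +x, m: 0 at rest, end stop 0.045, spring 350 N/m. An arm from the plate carries a black pointer fin over the sorter's top, 115 mm left (+y) of the middle; it stands between the two dark ridges from 0.013 to 0.029, a push of 4.5 to 10 N
- bin: the plain grey plastic bin beside the work: 130 x 120 mm, 60 mm high, one divider, NO handle. Loose; leave it. Origin: centre of its underside
- screwdriver: black-handled screwdriver lying flat on the table in front of the sorter, for the colleague. Leave it. Origin at its underside
- dish: small steel bowl for screws, 80 mm across, 25 mm high, on the table in front of the sorter. Leave it. Origin: centre of its underside
- mug: white mug, 80 mm across, 90 mm high, left (+y) of the sorter. Leave it. Origin: centre of its underside
- stamp: wooden-handled stamp standing upright, 40 mm across, 72 mm high, right (-y) of the sorter. Leave it. Origin: centre of its underside
- calculator: black desk calculator lying flat, 150 x 100 x 18 mm, far right (-y). Leave it. Origin: centre of its underside
Things that resemble listed ones, but are neither listed nor needed, are in the scene too. What is shaped like the basket but purple is not meant.

How it is judged:
On the way, in this order (a step that is already met when the one before it is completed fails the run):
1. the basket hangs by its bar on both hooks, let go of, the backplate not pushed in (z of bar in the frame of sorter between 0.188 and 0.203 m and y of bar in the frame of sorter between -0.026 and 0.026 m and x of bar in the frame of sorter between -0.158 and -0.02 m and contact force between basket and hooks above 1 N and contact force between the fingers and basket below 0.2 N and angle between basket's own z axis and vertical below 0.3 rad and value of joint plate below 0.01 m), for 0.3 s.
2. the hanging basket is pressed against the backplate with the pointer between the ridges (z of bar in the frame of sorter between 0.188 and 0.203 m and y of bar in the frame of sorter between -0.026 and 0.026 m and x of bar in the frame of sorter between -0.158 and -0.02 m and value of joint plate between 0.013 and 0.029 m and contact force between basket and plate between 3 and 13 N), for 0.5 s.
At the end, for the whole second after the job is handed in: Through the last second, the robot still pushing (over 1.5 N): bar on both hooks (centre 188-203 mm high, within 26 mm of the middle), basket still, upright and square to the sorter within 0.15 rad, backplate pushed in 13 to 29 mm by the basket (contact 3 to 13 N) (all of step 2 and angle between basket's own z axis and vertical below 0.15 rad and angle between the x axis of basket and the x axis of sorter, either way round below 0.15 rad and linear speed of basket below 0.02 m/s and contact force between any of the fingers, the arm and basket above 1.5 N); the arm keeps its last pose, push and grip.
It fails at once if the backplate is driven to its end stop (over 42 mm) (value of joint plate above 0.042 m).
It fails at once if another thing on the table is shifted over 30 mm or knocked over (distance of any of bin, screwdriver, dish, mug, stamp, calculator from where it was at the start of the episode above 0.03 m or angle between any of bin, dish, mug, stamp, calculator's own z axis and vertical above 0.5 rad).
It also fails if it takes over 58 s, if anything falls off the work surface, if the arm or the gripper's body presses on something with over 40 N, if the wrist force passes 120 N, or if a joint passes its speed limit or range.

## Working session

There is one attempt and no reset: what is moved stays moved. The work goes in short steps, Python scripts to look and compute and a shell command to move; the robot and the scene stay as the last step left them, time stands still between calls to the robot, and variables do not carry over. Pictures are saved under pics/ and viewed, at most 10 in all, crops included, and the job is handed in when it is done.

```bash
mkdir -p pics; ls
cat > h.py <<'E'
import numpy as np, cv2
from station import env, cams, sign_off
def P(c):
    p=cams.camera_params(c); f=240/np.tan(np.radians(p["vertical_fov"])/2)
    return f,p["cx"],p["cy"],p["k1"],np.array(p["extrinsics"])
def ray(c,xy):
    f,cx,cy,k,E=P(c)
    K=np.array([[f,0,cx],[0,f,cy],[0,0,1.]])
    u=np.array(xy,float).reshape(1,1,2)
    s=cv2.undistortPointsIter(u,K,np.array([k,0,0,0.]),None,None,(3,50,1e-10))[0,0]
    d=E[:3,:3].T@np.array([s[0],-s[1],-1]); o=-E[:3,:3].T@E[:3,3]
    return o,d
def at_z(c,xy,z):
    o,d=ray(c,xy); return o+d*(z-o[2])/d[2]
def proj(c,p):
    f,cx,cy,k,E=P(c); q=E[:3,:3]@np.array(p,float)+E[:3,3]
    s=np.array([q[0],-q[1]])/-q[2]; return s*(1+k*s@s)*f+[cx,cy]
def two(xa,xb):
    A=[];b=[]
    for c,x in(("top",xa),("scene",xb)):
        o,d=ray(c,x); d/=np.linalg.norm(d); M=np.eye(3)-np.outer(d,d);A.append(M);b.append(M@o)
    return np.linalg.lstsq(np.vstack(A),np.hstack(b),rcond=None)[0]
def snap(c,n,box=None,s=1):
    im=cams.read_camera(c)[:,:,::-1]
    if box: im=im[box[1]:box[3],box[0]:box[2]]
    cv2.imwrite(f"pics/{n}.png",cv2.resize(im,None,fx=s,fy=s,interpolation=cv2.INTER_CUBIC))
E
python3 - <<'E'
from h import *
np.set_printoptions(precision=3,suppress=True)
snap("top","t0");snap("scene","s0")
Z=dict(basket=0,bar=.155,sorter=0,plate_face=.085,bin=0,screwdriver=0,dish=0,mug=0,stamp=0,calculator=0)
for n in Z:
  for c in("top","scene"):
    for r in cams.pinpoint(c,n)[:3]: print(n,c,np.round(r["xy"],1),round(r["confidence"],2),at_z(c,r["xy"],Z[n]))
print(env.get_obs())
for c in("top","scene"):o,_=ray(c,(320,240));print(c,o)
E
```

```text
pics
basket top [407.3 347.4] 0.63 [ 0.25  -0.301  0.   ]
basket top [413.  256.8] 0.61 [ 0.478 -0.316  0.   ]
basket scene [219.  292.5] 0.94 [ 0.265 -0.302  0.   ]
basket scene [271.1 331.9] 0.72 [ 0.476 -0.313  0.   ]
basket scene [393.9 212.7] 0.23 [0.473 0.309 0.   ]
bar top [428.6 247.8] 0.77 [ 0.479 -0.324  0.155]
bar top [414.4 344.6] 0.64 [ 0.259 -0.291  0.155]
bar scene [264.1 294.2] 0.76 [ 0.473 -0.316  0.155]
bar scene [212.2 249. ] 0.7 [ 0.255 -0.285  0.155]
sorter top [269.5 180.2] 0.81 [0.669 0.057 0.   ]
plate_face top [264.7 189.1] 0.83 [0.624 0.062 0.085]
plate_face scene [396.  251.7] 0.85 [0.617 0.072 0.085]
plate_face scene [337.3 237.4] 0.72 [0.448 0.017 0.085]
bin top [171.9 254.8] 0.92 [0.467 0.298 0.   ]
bin scene [390.9 208.9] 0.62 [0.454 0.319 0.   ]
bin scene [395.4 253.3] 0.17 [0.581 0.144 0.   ]
dish scene [336.6 237.3] 0.77 [0.392 0.09  0.   ]
mug top [138.1 186.4] 0.96 [0.643 0.395 0.   ]
mug top [424.3 246.3] 0.28 [ 0.506 -0.345  0.   ]
mug scene [452.7 220.1] 0.79 [0.65  0.398 0.   ]
stamp top [414.2 190. ] 0.74 [ 0.653 -0.319  0.   ]
stamp top [272.3 181. ] 0.51 [0.667 0.05  0.   ]
stamp scene [317.3 372.1] 0.49 [ 0.649 -0.333  0.   ]
calculator top [495.2 222.4] 0.57 [ 0.573 -0.527  0.   ]
calculator top [429.  249.5] 0.43 [ 0.498 -0.357  0.   ]
calculator scene [236.9 409.5] 0.83 [ 0.563 -0.527  0.   ]
{'time': 1.1, 'q': array([-1.428,  0.259,  1.535,  0.   ,  1.348, -0.203]), 'qvel': array([ 0.001,  0.   ,  0.001,  0.001, -0.001,  0.001]), 'effort': array([  0.002, -43.72 , -28.431,   0.072,   0.031,  -0.   ]), 'position': array([ 0.186, -0.517,  0.303]), 'ee_rot': array([-0.   ,  0.985,  0.172,  0.   ]), 'force': array([-0.211, -0.231, -1.141]), 'torque': array([-0.024,  0.004, -0.039]), 'grip_force': 0.0, 'finger_gap': 0.09280786756122224}
top [ 0.279 -0.046  1.509]
scene [ 1.062 -0.832  1.057]
```

View pics/t0.png

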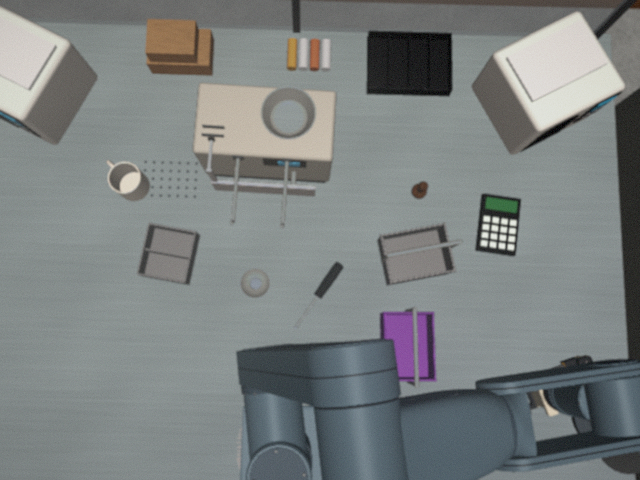

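View pics/s0.png

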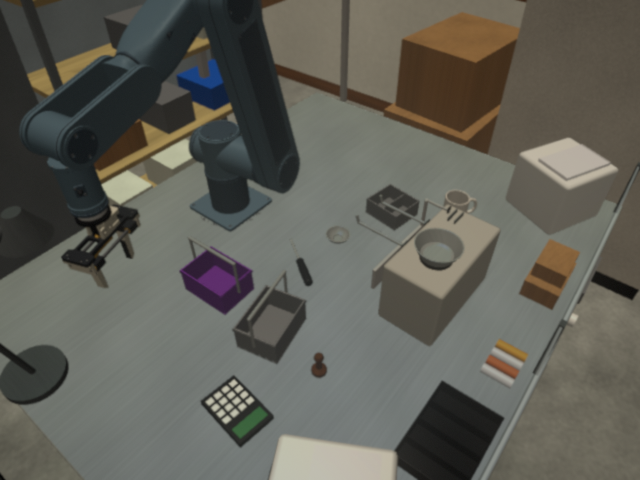

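The top view has three candidates: a grey box with a bail at (416,253), a purple box with a bail at (408,345), and a grey divided bin with no handle at (169,253). The one at (416,253) is the basket: it is grey and has a steel bail. The sorter's front is at about (262,175), with hook tips near (234,222) and (283,226). I'll confirm in an enlarged crop.

Run:
```python
from h import *
np.set_printoptions(precision=3,suppress=True)
snap("top","t1",(185,75,475,292),2.75)
for n in("bar","basket","plate_face","sorter"):
  r=cams.pinpoint("top",n); print(n,[(np.round(q["xy"],1),round(q["confidence"],2)) for q in r])
for n in("hooks","plate","basket"):
  for r in cams.cut_out("top",n)[:2]:
    m=r["mask"].astype(np.uint8); cs=max(cv2.findContours(m,0,2)[0],key=cv2.contourArea)
    print(n,round(r["confidence"],2),m.sum(),cv2.boundingRect(cs),cv2.minAreaRect(cs))
```

```text
bar [(array([426.3, 248.5]), 0.75), (array([415. , 346.1]), 0.62)]
basket [(array([410.5, 255.3]), 0.87), (array([404.8, 345.6]), 0.59), (array([414.3, 192.5]), 0.18)]
plate_face [(array([265.1, 190.6]), 0.59), (array([427. , 248.3]), 0.49)]
sorter [(array([269.5, 180.7]), 0.89), (array([171.6, 256.1]), 0.46)]
hooks 0.6 550 (231, 155, 12, 69) ((236.47512817382812, 189.02261352539062), (8.086074829101562, 68.398681640625), 2.7263107299804688)
plate 0.98 1350 (238, 181, 47, 13) ((260.8895568847656, 187.2030792236328), (46.1794548034668, 11.855024337768555), 1.9749339818954468)
basket 0.86 3816 (378, 223, 85, 63) ((421.8378601074219, 253.0270233154297), (53.92286682128906, 83.51467895507812), 80.53767395019531)
basket 0.75 3256 (380, 308, 56, 80) ((407.6477966308594, 347.7297668457031), (79.14886474609375, 54.5358772277832), 88.21009063720703)
```

View pics/t1.png

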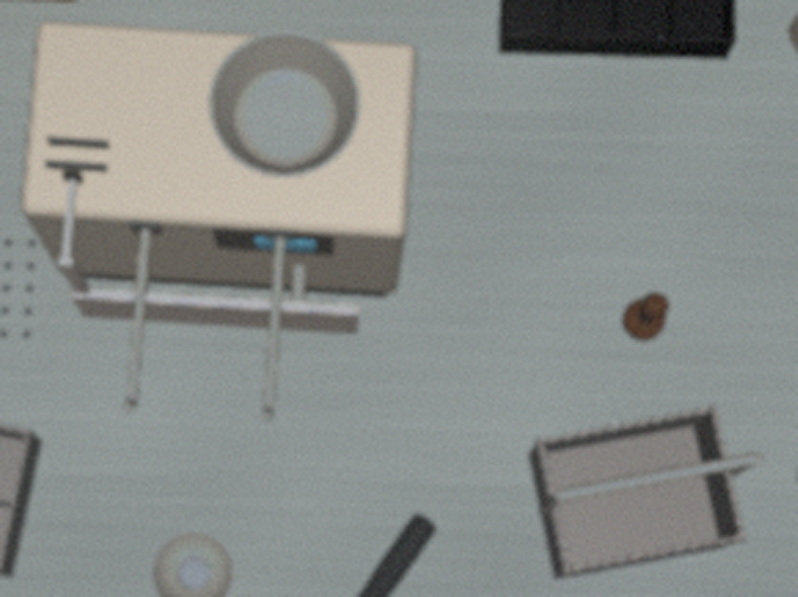

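The crop confirms it: the grey basket has its steel bar from about (387,256) to (460,241). The cabinet's top front edge runs from (194,152) to (332,160), and the hook tips are at (233,221) and (282,224).

Run:
```python
from h import *
from scipy.optimize import least_squares
np.set_printoptions(precision=4,suppress=True)
c=lambda x,y:(x/2.75+185-.3,y/2.75+75-.3)
def fit(pts,x0):
  def pose(v,q): C,S=np.cos(v[2]),np.sin(v[2]); return [v[0]+C*q[0]-S*q[1],v[1]+S*q[0]+C*q[1],q[2]]
  f=lambda v:np.concatenate([proj("top",pose(v,q))-c(*p) for p,q in pts])
  r=least_squares(f,x0,loss="soft_l1"); print(r.x,np.degrees(r.x[2]),"\n",r.fun.reshape(-1,2)); return r.x
print("sorter");s=fit([((24,212),(0,.16,.2)),((403,235),(0,-.16,.2)),((40,24),(.17,.16,.2)),((413,45),(.17,-.16,.2)),((131,404),(-.158,.056,.21)),((268,412),(-.158,-.056,.21)),((75,296),(-.05,.125,.1225)),((358,313),(-.05,-.125,.1225))],[.67,.05,0])
print("basket");b=fit([((757,457),(0,-.084,.155)),((554,497),(0,.084,.155)),((537,446),(.06,.08,.08)),((713,411),(.06,-.08,.08)),((742,540),(-.06,-.08,.08)),((557,577),(-.06,.08,.0))],[.48,-.32,.2])
# target bar positions in world
C,S=np.cos(s[2]),np.sin(s[2])
for x in(-.20,-.158,-.122,-.11): print(x,s[0]+C*x,s[1]+S*x)
```

```text
sorter
[ 0.673   0.0611 -0.0339] -1.9402549663120305 
 [[-1.5787 -0.0768]
 [ 1.796   0.0121]
 [-1.004  -2.9744]
 [ 2.051  -2.2038]
 [-0.4897  0.6079]
 [ 0.3446  0.6941]
 [-1.1156  0.326 ]
 [ 0.8801  0.389 ]]
basket
[ 0.4768 -0.312   0.2184] 12.510659840054112 
 [[-0.845   0.8725]
 [ 1.5557  0.2171]
 [-0.1091 -1.66  ]
 [ 0.0547 -1.3336]
 [ 0.7655 -0.112 ]
 [-1.3398  1.7402]]
-0.2 0.4731055529558093 0.06790981239940468
-0.158 0.5150814733077906 0.06648780304496427
-0.122 0.551060833609489 0.06526893788401533
-0.11 0.5630539537100551 0.06486264949703237
```

```bash
python3 -m creep '[[93,29,20,0,8],[93,58,41,0,16],[93,87,61,0,25],[93,116,82,0,33],[93,145,102,0,41]]'; python3 -m creep '[[93,29,20,0,8],[93,58,41,0,16],[93,87,61,0,25],[93,116,82,0,33],[93,146,103,0,41]]'; python3 -m creep '[[93,0,0,0,0],[93,0,0,0,0]]'
python3 - <<'E'
from h import *
o=env.get_obs();print(o["q"],o["ee_rot"])
E
```

```text
time: 2.0
position: [0.3324, -0.4145, 0.3029]
ee_rot: [0.0, 0.861, 0.509, 0.0]
force: [1.5, -0.3, -0.4]
finger_gap: 0.0934
grip_force: 0.0
time: 2.5
position: [0.4785, -0.3115, 0.3029]
ee_rot: [0.0, 0.628, 0.778, -0.0]
force: [0.0, -0.6, 0.4]
finger_gap: 0.0933
grip_force: 0.0
time: 2.7
position: [0.4778, -0.3119, 0.3026]
ee_rot: [-0.0, 0.63, 0.776, -0.0]
force: [0.2, 0.2, -0.6]
finger_gap: 0.093
grip_force: 0.0
[-7.73499733e-01  2.95931303e-01  1.48460753e+00 -4.27913892e-04
  1.36141206e+00 -9.80293744e-01] [-1.97489166e-04  6.30313231e-01  7.76340875e-01 -1.92034480e-04]
```

```bash
python3 -m creep '[[93,0,0,-25,0.5],[93,0,0,-50,0.5],[93,0,0,-70,0.5],[93,0,0,-82,0.5],[93,0,0,-82,0.5]]'
python3 - <<'E'
from h import *
snap("scene","s1",(170,200,430,395),3)
E
python3 -m creep '[[0,0,0,0,0],[0,0,0,0,0],[0,0,0,0,0],[0,0,0,0,0],[0,0,0,0,0]]';python3 -m creep '[[0,0,0,0,0],[0,0,0,0,0],[0,0,0,0,0],[0,0,0,0,0],[0,0,0,0,0]]'
```

```text
time: 3.2
position: [0.4761, -0.3126, 0.2191]
ee_rot: [-0.002, 0.628, 0.778, 0.0]
force: [-0.0, -0.8, -0.0]
finger_gap: 0.0933
grip_force: 0.0
time: 3.75
position: [0.4776, -0.3124, 0.2211]
ee_rot: [0.0, 0.627, 0.779, -0.0]
force: [-0.2, -0.1, 0.1]
finger_gap: 0.0575
grip_force: 0.0
time: 4.25
position: [0.4774, -0.3124, 0.2207]
ee_rot: [-0.0, 0.627, 0.779, -0.0]
force: [-1.8, 0.3, -0.3]
finger_gap: 0.0177
grip_force: 0.0
```

View pics/s1.png

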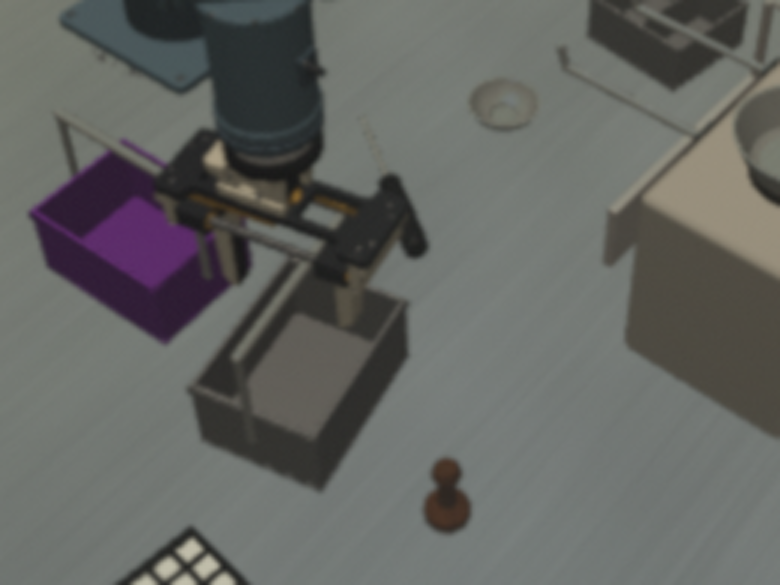

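The fingers, with tips at about (348,320) and (237,280) in the crop, straddle the middle of the grey basket's bar at about (282,288). I'll keep closing.

```bash
python3 -m creep '[[0,0,0,0,0],[0,0,0,0,0],[0,0,0,0,0],[0,0,0,0,0],[0,0,0,0,0]]'; python3 -m creep '[[0,0,0,15,0],[0,0,0,30,0],[0,0,0,50,0],[0,0,0,70,0],[0,0,0,75,0]]'
```

```text
time: 4.75
position: [0.4775, -0.3124, 0.2207]
ee_rot: [0.0, 0.627, 0.779, 0.0]
force: [2.4, -0.2, -0.9]
finger_gap: 0.0088
grip_force: 30.0
time: 5.25
position: [0.4777, -0.3128, 0.2975]
ee_rot: [0.001, 0.627, 0.779, -0.0]
force: [0.3, 0.3, -2.9]
finger_gap: 0.0091
grip_force: 30.0
```

```bash
python3 -m creep '[[0,-6,20,0,-2],[0,-14,55,0,-4],[0,-22,95,0,-6],[0,-30,135,0,-9],[0,-38,175,0,-11]]'; python3 -m creep '[[0,-3,40,0,-1],[0,-6,80,0,-2],[0,-8,120,0,-3],[0,-9,160,0,-3.3],[0,-9,195,0,-3.3]]'; python3 -m creep '[[0,0,11,0,0],[0,0,11,0,0],[0,0,11,0,0]]';  python3 - <<'E'
from h import *
np.set_printoptions(precision=4,suppress=True)
snap("scene","s2",(280,150,520,330),3.2)
snap("top","t2",(150,100,390,280),3.2)
a=cams.pinpoint("top","plate_face");b=cams.pinpoint("scene","plate_face")
for x in a[:2]:
  for y in b[:2]: print(x["confidence"],y["confidence"],two(x["xy"],y["xy"]))
E
```

```text
time: 5.75
position: [0.4383, -0.1359, 0.2945]
ee_rot: [-0.001, 0.7, 0.714, -0.0]
force: [1.2, 0.3, -2.9]
finger_gap: 0.009
grip_force: 30.0
time: 6.25
position: [0.4293, 0.0594, 0.2949]
ee_rot: [-0.001, 0.719, 0.695, -0.0]
force: [0.8, -0.6, -4.6]
finger_gap: 0.0089
grip_force: 30.0
time: 6.55
position: [0.4303, 0.0679, 0.2952]
ee_rot: [0.0, 0.719, 0.695, -0.001]
force: [0.6, -0.9, -3.6]
finger_gap: 0.0093
grip_force: 30.0
0.83 0.96 [0.6212 0.0624 0.0943]
0.83 0.48 [ 0.5292 -0.0476  0.136 ]
```

View pics/s2.png

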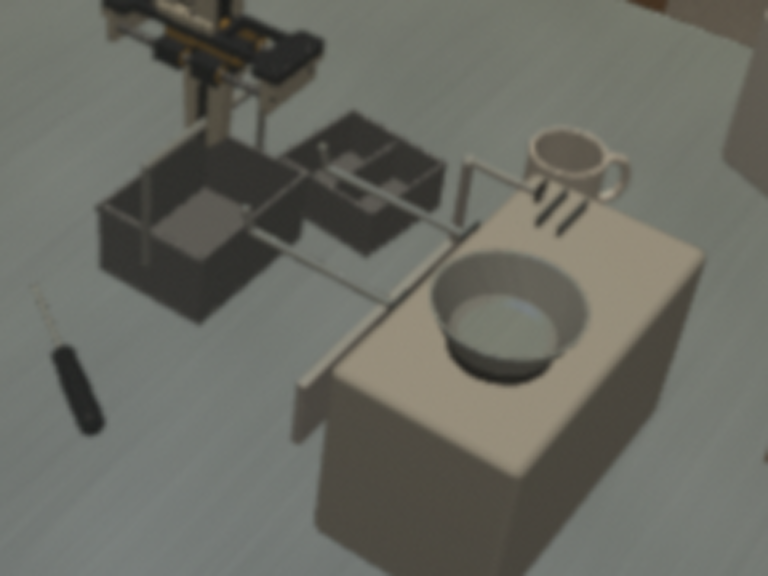

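View pics/t2.png

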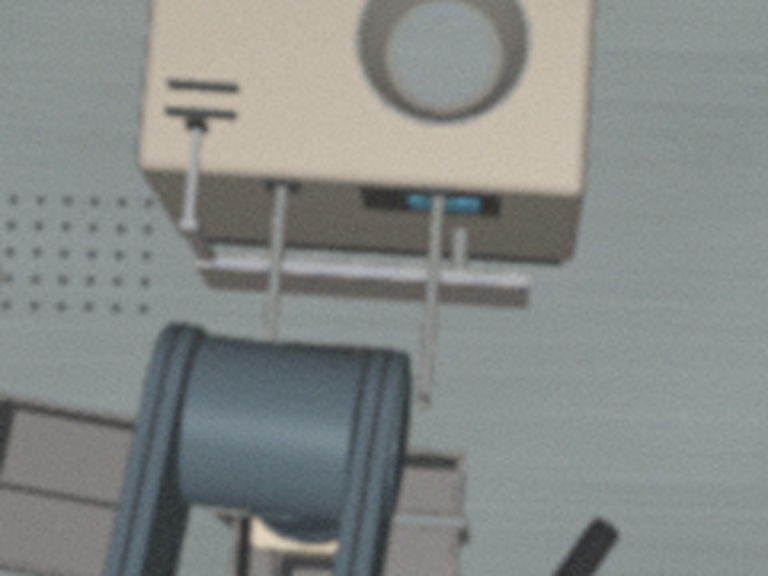

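The basket hangs level in the gripper, ahead of and between the hooks, square to the sorter. The rods show at about (350,255) and (425,290) in the top crop, and the basket's right leg top is at (465,530). Next I move it in over the tips.

```bash
python3 -m creep '[[0,12,0,2,0],[0,26,-1,2,0],[0,40,-1,2,0],[0,54,-2,2,0],[0,66,-2,2,0]]'; python3 -m creep '[[0,14,0,0,0],[0,28,-1,0,0],[0,42,-2,0,0],[0,54,-2,0,0],[0,54,-2,0,0]]';python3 -m creep '[[0,0,0,-8,0],[0,0,0,-16,0],[0,0,0,-24,0],[0,0,0,-30,0],[0,0,0,-30,0]]';  python3 - <<'E'
from h import *
snap("scene","s3",(280,130,520,310),3.2)
E
```

```text
time: 7.25
position: [0.4981, 0.0664, 0.2975]
ee_rot: [-0.0, 0.719, 0.695, -0.0]
force: [0.8, -0.2, -3.9]
finger_gap: 0.0088
grip_force: 30.0
time: 7.75
position: [0.5522, 0.0645, 0.2973]
ee_rot: [0.0, 0.719, 0.695, 0.0]
force: [0.4, -0.5, -3.4]
finger_gap: 0.009
grip_force: 30.0
time: 8.25
position: [0.5496, 0.0646, 0.2665]
ee_rot: [-0.001, 0.719, 0.695, -0.001]
force: [-0.4, 0.1, -3.0]
finger_gap: 0.0091
grip_force: 30.0
```

View pics/s3.png

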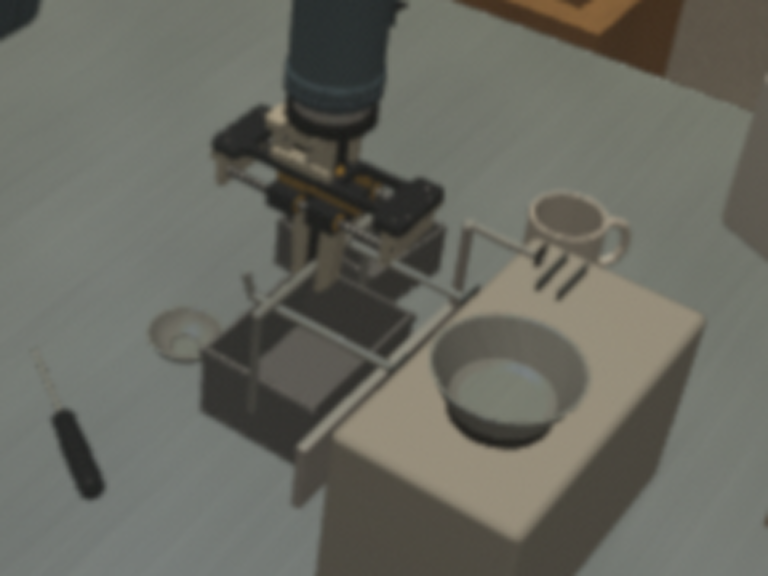

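The bar, at about (270,300), is past the upturned tip at (250,280) and just above the rods. The box sits clear of the plate. I'll lower it and release.

```bash
python3 -m creep '[[0,0,0,-3,0],[0,0,0,-5,0],[0,0,0,-6,0],[0,0,0,-6,0]]';python3 -m creep '[[20,0,0,0,0],[30,0,0,0,0],[50,0,0,0,0],[93,0,0,0,0],[93,0,0,0,0]]';python3 -m creep '[[93,0,0,0,0],[93,0,0,0,0],[93,0,0,0,0],[93,0,0,0,0],[93,0,0,0,0]]';python3 -m creep '[[93,0,0,0,0],[93,0,0,0,0],[93,0,0,0,0],[93,0,0,0,0],[93,0,0,0,0]]'
```

```text
time: 8.7
position: [0.5504, 0.0645, 0.2617]
ee_rot: [-0.0, 0.719, 0.695, -0.0]
force: [-0.1, -0.0, -3.1]
finger_gap: 0.0091
grip_force: 30.0
time: 9.2
position: [0.5505, 0.0645, 0.262]
ee_rot: [0.0, 0.719, 0.695, 0.0]
force: [0.3, -1.1, 0.1]
finger_gap: 0.0445
grip_force: 0.0
time: 9.7
position: [0.5504, 0.0646, 0.2617]
ee_rot: [-0.0, 0.719, 0.695, -0.0]
force: [0.0, -0.4, -0.4]
finger_gap: 0.0843
grip_force: 0.0
time: 10.2
position: [0.5504, 0.0646, 0.2618]
ee_rot: [-0.0, 0.719, 0.695, 0.0]
force: [-0.5, 0.1, -0.4]
finger_gap: 0.0929
grip_force: 0.0
```

```bash
python3 -m creep '[[93,0,0,20,0],[93,0,0,45,0],[93,0,0,70,0],[93,0,0,70,0]]';python3 -m creep '[[93,-30,1,0,0],[93,-70,2,0,0],[93,-110,4,0,0],[93,-150,5,0,0],[93,-155,6,0,0]]';python3 -m creep '[[93,0,0,-40,0],[93,0,0,-80,0],[93,0,0,-120,0],[93,0,0,-155,0],[93,0,0,-172,0]]';python3 -m creep '[[93,0,0,-2,0],[93,0,0,-2,0]]'
python3 - <<'E'
from h import *
np.set_printoptions(precision=4,suppress=True)
snap("scene","s4",(280,130,520,310),3.2)
snap("top","t4",(150,100,390,280),3.2)
a=cams.pinpoint("scene","bar")
for x in a[:3]: print(x["confidence"],x["xy"],at_z("scene",x["xy"],.195))
E
```

```text
time: 10.6
position: [0.5519, 0.0645, 0.3355]
ee_rot: [0.003, 0.719, 0.695, 0.002]
force: [0.8, -0.0, -0.2]
finger_gap: 0.093
grip_force: 0.0
time: 11.1
position: [0.3912, 0.0711, 0.3307]
ee_rot: [-0.001, 0.719, 0.695, -0.001]
force: [0.3, 0.6, -0.1]
finger_gap: 0.0929
grip_force: 0.0
time: 11.6
position: [0.394, 0.0707, 0.1566]
ee_rot: [-0.002, 0.719, 0.695, -0.001]
force: [0.7, 0.2, -0.1]
finger_gap: 0.0926
grip_force: 0.0
time: 11.8
position: [0.3957, 0.0705, 0.1574]
ee_rot: [-0.0, 0.719, 0.695, -0.0]
force: [-0.1, 0.5, 1.2]
finger_gap: 0.0928
grip_force: 0.0
0.91 [377.1, 214.0] [0.5475 0.0648 0.195 ]
0.74 [214.0, 251.3] [ 0.3007 -0.3126  0.195 ]
```

View pics/s4.png

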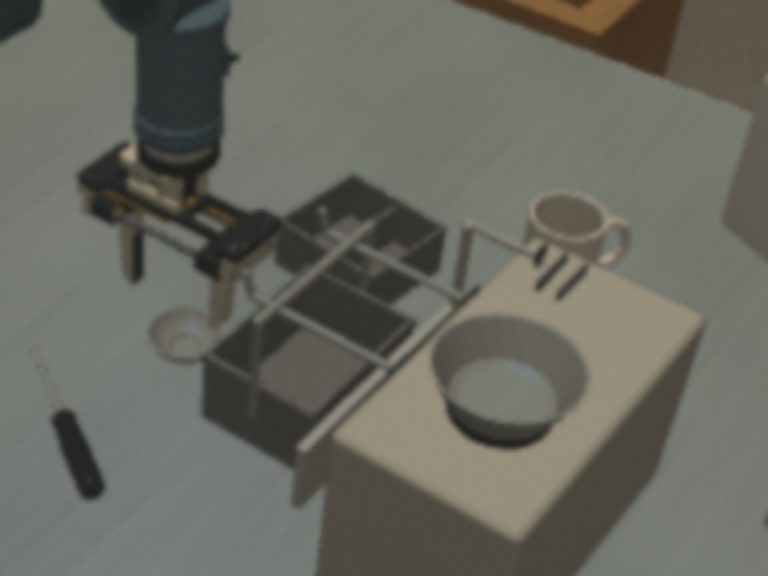

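The basket hangs level from both hooks, and the gripper's leading finger at about (222,290) stands in front of its front wall. I'll push gently and watch the force.

```bash
python3 -m creep '[[93,6,0,0,0],[93,12,0,0,0],[93,18,-1,0,0],[93,24,-1,0,0],[93,24,-1,0,0]]';python3 -m creep '[[93,2,0,0,0],[93,5,0,0,0],[93,7,0,0,0],[93,10,0,0,0],[93,10,0,0,0]]';python3 -m creep '[[93,2,0,0,0],[93,4,0,0,0],[93,6,0,0,0],[93,8,0,0,0],[93,8,0,0,0]]';python3 -m creep '[[93,0,0,0,0],[93,0,0,0,0],[93,0,0,0,0]]'
```

```text
time: 12.45
position: [0.4206, 0.0694, 0.1579]
ee_rot: [0.0, 0.719, 0.695, 0.0]
force: [0.2, 0.2, 0.3]
finger_gap: 0.0929
grip_force: 0.0
time: 12.95
position: [0.4298, 0.0695, 0.1577]
ee_rot: [0.0, 0.719, 0.695, 0.0]
force: [0.2, 0.1, -0.2]
finger_gap: 0.0934
grip_force: 0.0
time: 13.45
position: [0.4371, 0.0696, 0.1575]
ee_rot: [-0.001, 0.719, 0.695, -0.0]
force: [-2.8, 0.2, -0.6]
finger_gap: 0.0926
grip_force: 1.3
time: 13.75
position: [0.4374, 0.0696, 0.1577]
ee_rot: [-0.0, 0.719, 0.695, 0.0]
force: [-3.4, -0.2, -1.5]
finger_gap: 0.093
grip_force: 1.2
```

```bash
python3 -m creep '[[93,2,0,0,0],[93,4,0,0,0],[93,6,0,0,0],[93,8,0,0,0],[93,8,0,0,0]]';python3 -m creep '[[93,0,0,0,0],[93,0,0,0,0]]';python3 -m creep '[[93,2,0,0,0],[93,4,0,0,0],[93,4,0,0,0],[93,4,0,0,0]]'
```

```text
time: 14.25
position: [0.4445, 0.0695, 0.1574]
ee_rot: [-0.001, 0.719, 0.695, -0.001]
force: [-7.5, -1.5, 1.2]
finger_gap: 0.0929
grip_force: 3.4
time: 14.45
position: [0.4445, 0.0696, 0.1575]
ee_rot: [-0.001, 0.719, 0.695, -0.001]
force: [-6.0, -0.1, 1.1]
finger_gap: 0.0928
grip_force: 3.3
time: 14.85
position: [0.4477, 0.0696, 0.1572]
ee_rot: [-0.002, 0.719, 0.695, -0.002]
force: [-8.7, -1.0, 2.2]
finger_gap: 0.093
grip_force: 4.4
```

```bash
python3 -m creep '[[93,0,0,0,0],[93,0,0,0,0],[93,0,0,0,0]]'
python3 - <<'E'
from h import *
t=cams.read_camera("top")[100:190,180:340,::-1];s=cams.read_camera("scene")[180:310,300:480,::-1]
t=cv2.resize(t,(780,439),interpolation=cv2.INTER_CUBIC)
cv2.imwrite("pics/t5.png",t);cv2.imwrite("pics/s5.png",cv2.resize(s,(780,563),interpolation=cv2.INTER_CUBIC))
f=[env.get_obs()["force"]]
for _ in range(5): cams.read_camera("top"); f.append(env.get_obs()["force"])
print(np.mean(f,0))
E
```

```text
time: 15.15
position: [0.4477, 0.0696, 0.1572]
ee_rot: [-0.002, 0.719, 0.695, -0.002]
force: [-9.1, -1.5, 3.2]
finger_gap: 0.0927
grip_force: 4.4
[-7.33607231 -0.74348336  1.73177752]
```

View pics/t5.png

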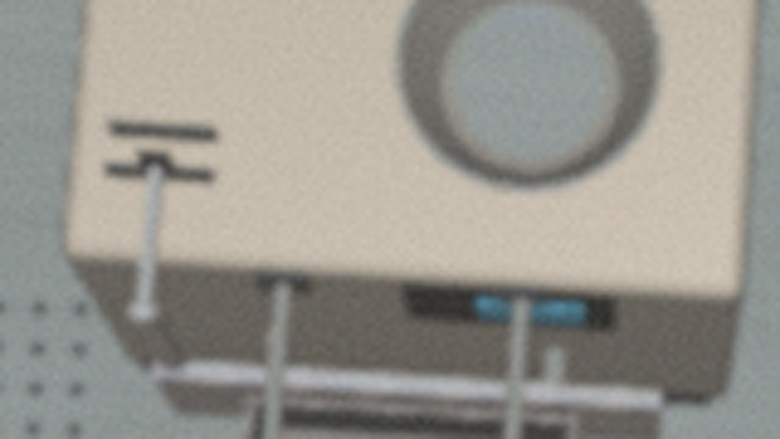

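View pics/s5.png

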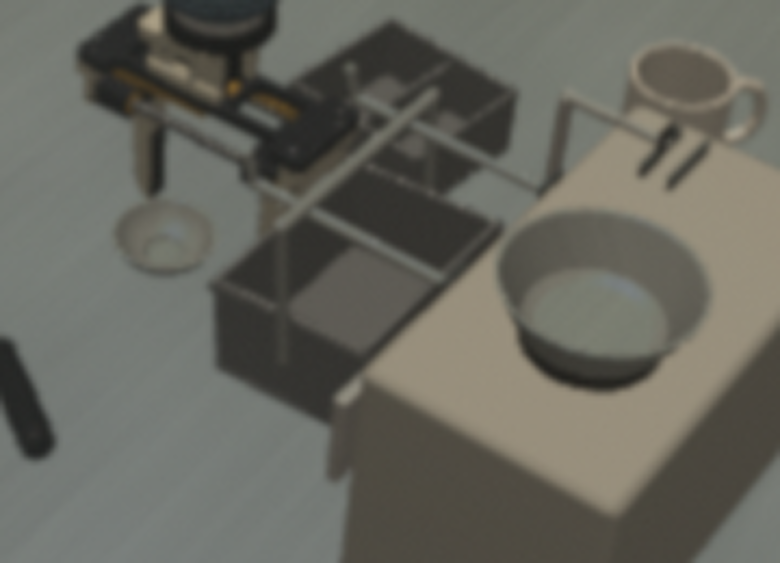

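Here the basket hangs level and square against the plate. In the top crop the fin at (153,158) has just passed the front ridge (row 171), and the rear ridge is at row 130. The plate is in about 15–17 mm, so it needs a few more mm to reach the middle.

```bash
python3 -m creep '[[93,1,0,0,0],[93,2,0,0,0],[93,4,0,0,0],[93,4,0,0,0],[93,4,0,0,0]]'; python3 -m creep '[[93,0,0,0,0],[93,0,0,0,0],[93,0,0,0,0],[93,0,0,0,0],[93,0,0,0,0]]';  python3 - <<'E'
from h import *
np.set_printoptions(precision=4,suppress=True)
ims=[];f=[]
for _ in range(8): ims.append(cams.read_camera("top").astype(np.float32)); f.append(env.get_obs()["force"])
print(np.mean(f,0))
g=lambda i:cv2.cvtColor(i,cv2.COLOR_RGB2GRAY)
n=g(np.mean(ims,0).astype(np.float32)); o=g(cv2.imread("pics/t0.png")[:,:,::-1].astype(np.float32))
# foot of the pointer arm (bright blob low end) and plate's white edge
for nm,(x0,y0,x1,y1) in dict(armfoot=(204,160,216,176),plate=(286,184,312,192),plateL=(213,176,231,186)).items():
  T=o[y0:y1,x0:x1];S=n[y0-14:y1+4,x0-3:x1+4];R=cv2.matchTemplate(S,T,cv2.TM_CCOEFF_NORMED)
  _,v,_,p=cv2.minMaxLoc(R);print(nm,v,p[0]-3,p[1]-14)
U=lambda p,s:np.array(proj("top",p))
a=-.0339
w=lambda x,y,z:[.673+np.cos(a)*x-np.sin(a)*y,.0611+np.sin(a)*x+np.cos(a)*y,z]
for d in(13,21,29): print(d,np.array(proj("top",w(-.05+d/1e3,.115,.21)))-proj("top",w(-.05,.115,.21)))
print("col 211 now",n[118:150,210:213].mean(1).round().astype(int))
print("ridge cols 217-222",n[118:150,217:223].mean(1).round().astype(int))
print("col 211 old",o[118:150,210:213].mean(1).round().astype(int))
E
```

```text
time: 16.0
position: [0.4515, 0.0696, 0.1573]
ee_rot: [-0.002, 0.719, 0.695, -0.002]
force: [-10.2, -0.7, 3.6]
finger_gap: 0.0929
grip_force: 5.1
time: 16.5
position: [0.4515, 0.0696, 0.1573]
ee_rot: [-0.002, 0.719, 0.695, -0.002]
force: [-10.7, -1.6, 2.8]
finger_gap: 0.0928
grip_force: 5.1
[-9.7097 -1.1163  3.3609]
armfoot 0.7591538429260254 1 -7
plate 0.9228035807609558 1 -7
plateL 0.8557448983192444 1 -7
13 [ 0.4828 -5.6365]
21 [ 0.779  -9.0972]
29 [  1.0746 -12.5521]
col 211 now [187 187 187 187 188 186 172 136  95 101 133 123  84  73 104 134 149 153
 156 164 169 170 169 169 170 169 167 167 168 168 169 167]
ridge cols 217-222 [187 187 187 187 188 189 181 155 114  90 116 162 185 189 189 177 141  99
 102 149 180 189 189 188 189 189 190 189 189 190 190 190]
col 211 old [183 183 182 181 184 183 167 132  91  98 148 175 186 187 180 151 114  84
  76  72  63  81 121 153 165 166 167 163 165 165 165 165]
```

Run:
```python
from h import *
np.set_printoptions(precision=4,suppress=True)
cams.read_camera("scene")
for n,z in(("bar",.195),("basket",.04)):
  for x in cams.pinpoint("scene",n)[:2]: print(n,x["confidence"],at_z("scene",x["xy"],z))
v=[]
for _ in range(6): cams.read_camera("top"); v.append(env.get_obs()["force"])
print(np.mean(v,0),env.get_obs()["qvel"],env.get_obs()["time"])
```

```text
bar 0.83 [0.5657 0.059  0.195 ]
bar 0.56 [ 0.2953 -0.3094  0.195 ]
basket 0.73 [ 0.2913 -0.3227  0.04  ]
basket 0.57 [0.5803 0.064  0.04  ]
[-9.876  -0.8694  3.1941] [ 0.0001 -0.0004 -0.0006  0.0014 -0.0005 -0.    ] 17.35
```

Run:
```python
from h import *
np.set_printoptions(precision=2,suppress=True)
o=cv2.resize(cv2.imread("pics/s4.png"),(240,180),interpolation=cv2.INTER_AREA)
n=np.mean([cams.read_camera("scene").astype(np.float32) for _ in range(8)],0)[:,:,::-1].clip(0,255).astype(np.uint8)[130:310,280:520]
k=4; big=lambda i:cv2.resize(i,None,fx=k,fy=k,interpolation=cv2.INTER_CUBIC); O,N=big(o),big(n)
for nm,(x,y),h,z,yy in(("barend",(258,315),6,.195,-.088),("rimcorner",(204,352),6,.12,-.08),("bottomcorner",(204,412),6,.04,-.08),("backrim?",(410,325),5,.12,.08)):
  X,Y=int(x/3.2*k),int(y/3.2*k);h*=k;m=16*k
  T=O[Y-h:Y+h,X-h:X+h];y0,x0=max(0,Y-h-m),max(0,X-h-m);S=N[y0:Y+h+m,x0:X+h+m]
  _,v,_,p=cv2.minMaxLoc(cv2.matchTemplate(S,T,cv2.TM_CCOEFF_NORMED))
  d=np.array([p[0]+x0-(X-h),p[1]+y0-(Y-h)])/k
  px=np.array([280+x/3.2,130+y/3.2]); print(nm,round(v,2),d,"move mm",(at_z("scene",px+d,z)-at_z("scene",px,z))[:2]*1000)
```

```text
barend 0.81 [5.   3.75] move mm [18.99 -4.13]
rimcorner 0.94 [7.  4.5] move mm [26.41 -2.85]
bottomcorner 1.0 [7.5 5. ] move mm [29.45 -3.13]
backrim? 0.9 [5. 2.] move mm [15.85  1.45]
```

```bash
python3 -c "
from station import sign_off
print(sign_off())"
```

```text
the job is handed in; nothing more can be done
None
```

I hung the basket on both hooks, let go, and handed the job in with the arm still pushing it at about 10 N: the pointer was between the ridges (plate in by an estimated 17–21 mm) and the basket tilted about 0.07 rad, but sign-off returned no verdict.

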